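# Loosen the lens retaining ring of a bench magnifier

## Task

The magnifier lamp's head lies face up on the electronics bench. With a fingertip, roll the black knurled retaining ring around the lens anticlockwise (seen from above) until its white line has come round to the red pointer for the second time, and leave it there, so that the ring is loose but still on its thread. Push it only with the fingertip, without gripping or forcing it, keep off the glass, and leave the other things on the bench where they are.

Things in the scene. Friction and masses are not known exactly. Their poses are not given: they have to be found in the camera images.
- lamp_head: Grey round magnifier head, fixed to the bench, lying face up; origin at the centre of its underside on the bench, z up along the ring's axis. Its foot is 124 mm across and 44 mm high; on it stands a neck 82 mm across, up to 70 mm high, that carries the ring. A mounting stub, at most 34 mm high, runs out along its -x axis to 130 mm from the centre. Its +x axis points to the red pointer.
- pointer (a point): Middle of the red arrow on the flat top of the foot (44 mm high), 54.5 mm from the ring's axis, just outside the ring along the head's +x; the red also runs down the side of the foot.
- retaining_ring: Black knurled retaining ring: 97 mm across over its 32 upright ridges (ridges 6 mm wide, standing about 3 mm proud), 71 mm across inside, 22 mm high, too wide for most grippers. This origin lies on its axis at its underside, 58 mm above the bench when the ring is fully down, so its top is then at 80 mm; it rises 1.5 mm a turn. There is a 14 mm gap between its underside and the foot's top. It overhangs the neck by 7 mm. This entry's attitude does not turn with the ring.
- ring_turn (a joint): Turn of the ring in rad, growing anticlockwise seen from above (loosening). The white line is at the red pointer at 0, 6.283 (first arrival) and 12.566 (second arrival). It starts between 0.8 and 5.4; stops at 0 and 18. It stays where it is left; about 0.1 N m (some 2 N at the rim) turns it.
- white_line (a point): Middle of the white radial line (13 mm long, 9 mm wide) on the ring's top face, 42.5 mm from the axis; the white also runs down the rim. It turns with the ring.
- lens: Glass lens inside the ring, 70 mm across, fixed, not to be touched; origin at the centre of its underside, 70 mm above the bench; its edge is at 74 mm and its middle at 78 mm.
- multimeter: Loose dark teal multimeter lying on its back, 180 x 85 x 44 mm, long along its x; origin at the centre of its underside. Leave alone.
- circuit_board: Loose green circuit board with parts on it, 150 x 110 mm, 18 mm high; origin at the centre of its underside. Leave alone.
- cleaner_bottle: Loose blue bottle with white cap, 40 mm across, 85 mm high, standing; origin at the centre of its underside. Leave alone.
- screwdriver: Loose screwdriver lying flat along its x, 170 mm long, about 30 mm thick; origin about midway, on the bench. Leave alone.

How it is judged:
On the way, in this order (a step that is already met when the one before it is completed fails the run):
1. the white line has reached the red pointer once (to within 0.3 rad) (value of joint ring_turn above 5.98 rad), for 0.1 s.
2. the white line has reached the red pointer a second time (to within 0.4 rad) (value of joint ring_turn above 12.17 rad), for 0.1 s.
At the end, for the whole second after the job is handed in: The ring rests with its white line at the red pointer for the second time: ring_turn within 0.4 rad (23 degrees) of 12.566; the bystanders are within 15 mm of where they stood (value of joint ring_turn between 12.166 and 12.966 rad and velocity of joint ring_turn between -0.05 and 0.05 rad/s and distance of each of multimeter, circuit_board, cleaner_bottle, screwdriver from where it was at the start of the episode below 0.015 m); the robot touches nothing.
It fails at once if the ring is turned more than 1.2 rad past the second arrival (value of joint ring_turn above 13.77 rad).
It fails at once if the ring is gripped or forced (over 45 N) (contact force between anything else and retaining_ring above 45 N).
It fails at once if the glass is touched (over 2 N) (contact force between anything else and lens above 2 N).
It fails at once if a bystander is moved, lifted or carried by more than 15 mm (distance of any of multimeter, circuit_board, cleaner_bottle, screwdriver from where it was at the start of the episode above 0.015 m).
It also fails if it takes over 61 s, if anything falls off the work surface, if the arm or the gripper's body presses on something with over 40 N, if the wrist force passes 120 N, or if a joint passes its speed limit or range.

## Robot

A 6-joint arm with a two-finger parallel gripper is mounted at the origin on the work surface. World frame = base frame: x ahead of the robot, y to its left, z up, the work surface at z = 0. Lengths are in m, angles in rad, forces in N, time in s.
With the tool pointing down it reaches from about 0.275 to 0.75 m from the base axis. Payload 10.2 kg.
Tool frame: the origin (TCP) lies at the centre of the arm's flange, where the gripper is bolted on; the fingertips stand 166 mm ahead of it and the grasp point (between the pads) lies 147 mm ahead of it; z points along the fingers, y is the direction in which the jaws open and shut (so a half turn about z gives the same grasp; the last joint's range is limited). The gripper opens to 88 mm and grips with 3 to 60 N. Pads are 18 mm wide; open, the fingers measure 123 mm over their backs; the gripper's body (75 mm by 187 mm) begins 45 mm behind the grasp point.
Start: joints at [-1.375, 0.313, 1.498, -0, 1.331, -0.223], TCP at [0.213, -0.48, 0.405] pointing down, gripper open.
Joint ranges: [-2.94, 2.94], [-0.97, 2.17], [0.19, 2.56], [-1.23, 4.37], [0.02, 3.11], [-2.88, 2.88]. Speed limits (rad/s): [2.39, 2.39, 3.01, 3.14, 3.14, 3.14].

## Interface

Orientations are given as a 3x3 rotation matrix whose columns are the frame's x, y, z axes.
In Python, from bench import r gives the robot as it stands. The module is installed in compiled form; this text tells all that it offers.
- The arm moves only by the tool send_rows, never from a script. Its argument "increments" is text: rows parted by semicolons, each of 7 numbers parted by spaces: the shift along the tool's x, y, z in mm, then the turn, a rotation vector about the tool's x, y, z in rad, then the finger opening in mm, from 0 to 88.1. A call has 1 to 10 rows; each row is the pose to reach, as a shift and turn from the pose commanded when the call began, along the tool's axes at that moment; what a row does not reach only later rows make up. A row lasts 1/8 s, in which the tool goes at most 62.5 mm and 10.7 degrees, less where a joint would pass 70% of its speed; a pose out of reach is approached as far as the arm can. A call with a gripper value outside its range is refused whole. The fingers move at their own pace and stop on an object; "grip_force" is the grip in N (left out, the last holds). Time passes only in rows, so rows that repeat a pose let the fingers close. It gives the time, the measured TCP pose, the force and the opening at its end, in the units of the state.
- r.read_state(): the state, without advancing time (a new reading comes with each control period).
- r.read_camera(name): name is "side" or "top" or "wrist"; returns the picture (384x512x3 uint8, red, green, blue); there is no depth.
- r.get_calibration(name): a dict with "camera_matrix" (3x3 intrinsics, pixels), "k1" (the pictures are not rectified: a ray, as slopes to the right and down, at radius r is drawn at 1 + k1 r^2 times it, then the intrinsics apply), "R" (3x3) and "t" (3): a world point X has camera coordinates R X + t. Camera axes: x right, y down, z forward; pixel columns grow to the right and rows downward; lengths in m; the calibration is good to about 2 mm. A picture is of the moment at which its call begins: read the wrist's pose just before it. get_calibration takes no time and is no camera call; for the wrist camera it gives the pose at the moment of the call.
- r.finish_job(): hands the job in, once; it reports no verdict.
The state is a dict: "time_s": time; "joint_pos": joint angles; "joint_vel": joint speeds; "joint_torque": joint torques, N m; "ee_pos": TCP position; "eef_rot": TCP orientation; "ft_force": force on the tool from outside, world axes, zero at the start; "moment": the same for the moment, N m; "width": finger opening in m.
Only numpy, scipy, OpenCV 4.12 (cv2) and the standard library are available. Lean on these libraries where they do the work, as an engineer would, in place of code of your own. Each camera call takes 0.05 s, during which the arm holds its last target.

## Working session

There is one attempt and no reset: what is moved stays moved. The work goes in short steps, Python scripts to look and compute and a tool call to move; the robot and the scene stay as the last step left them, time stands still between calls to the robot, and variables do not carry over. Pictures are saved under pics/ and viewed, and the job is handed in when it is done.

Besides the shell and the picture viewer there is one more tool, called after "Call:" by a JSON object that holds its "op" and its "data". send_rows: Moves the arm, as the interface text tells. Its arguments: {"type":"object","properties":{"increments":{"type":"string"},"grip_force":{"type":"number"}},"required":["increments"]}

```bash
mkdir -p pics
python3 - <<'E'
from bench import r
import cv2,numpy as np
s=r.read_state();print(s['time_s'],s['ee_pos'],s['eef_rot'],s['width'])
for n in['top','side','wrist']:
    c=r.get_calibration(n);print(n,c)
    cv2.imwrite(f'pics/{n}0.png',cv2.cvtColor(r.read_camera(n),cv2.COLOR_RGB2BGR))
E
```

```text
0.0 [ 0.21348883 -0.47958984  0.40417984] [[ 9.13582241e-01  4.06653942e-01 -2.44982570e-04]
 [ 4.06653919e-01 -9.13581441e-01  1.24119401e-03]
 [ 2.80924907e-04 -1.23355593e-03 -9.99999200e-01]] 0.08817916116626827
top {'camera_matrix': array([[383.34958612,   0.        , 258.5667892 ],
       [  0.        , 383.34958612, 188.89403687],
       [  0.        ,   0.        ,   1.        ]]), 'k1': -6.144528540969375e-05, 'R': array([[-3.90858776e-03, -9.99991928e-01,  9.31583926e-04],
       [-9.93985820e-01,  3.78315556e-03, -1.09443488e-01],
       [ 1.09439080e-01, -1.35375069e-03, -9.93992583e-01]]), 't': array([0.00653822, 0.60205419, 0.98695674])}
side {'camera_matrix': array([[480.6442794 ,   0.        , 257.00492064],
       [  0.        , 480.6442794 , 201.6105347 ],
       [  0.        ,   0.        ,   1.        ]]), 'k1': -0.14605658878997893, 'R': array([[-0.99700363, -0.0747993 , -0.0197189 ],
       [-0.03154658,  0.62591562, -0.7792525 ],
       [ 0.07062991, -0.7762955 , -0.6263998 ]]), 't': array([0.602729  , 0.08359011, 1.28599768])}
wrist {'camera_matrix': array([[307.82890615,   0.        , 258.61805576],
       [  0.        , 307.82890615, 195.86008142],
       [  0.        ,   0.        ,   1.        ]]), 'k1': -0.0016759314522411628, 'R': array([[ 4.06544904e-01, -9.13630381e-01, -8.76872295e-04],
       [-8.76286226e-01, -3.90198836e-01,  2.82608065e-01],
       [-2.58541468e-01, -1.14124477e-01, -9.59235066e-01]]), 't': array([-0.52479469, -0.0389627 ,  0.38909481])}
```

View pics/top0.png

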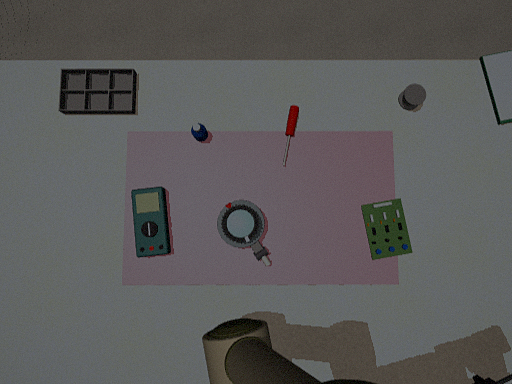

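View pics/side0.png

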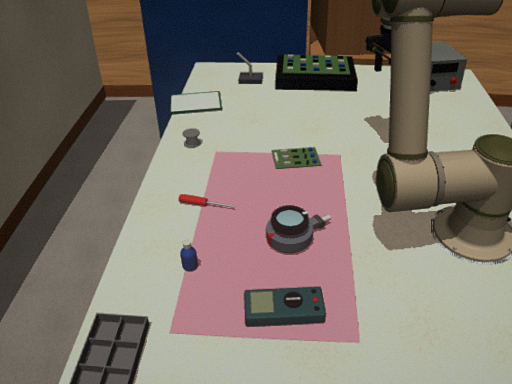

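```bash
cat > h.py <<'E'
import cv2,numpy as np
from bench import r
def ray2z(n,u,v,z,c=None):
    c=c or r.get_calibration(n)
    p=cv2.undistortPoints(np.array([[[u,v]]],float),c['camera_matrix'],np.array([c['k1'],0,0,0.]))[0,0]
    R,t=c['R'],c['t']; o=-R.T@t; d=R.T@np.array([p[0],p[1],1]); return o+d*(z-o[2])/d[2]
def proj(n,X,c=None):
    c=c or r.get_calibration(n)
    return cv2.projectPoints(np.atleast_2d(np.array(X,float)),cv2.Rodrigues(c['R'])[0],c['t'],c['camera_matrix'],np.array([c['k1'],0,0,0.]))[0][:,0]
E
python3 - <<'E'
import cv2
a=cv2.imread('pics/top0.png')[185:275,195:285];cv2.imwrite('pics/top0c.png',cv2.resize(a,None,fx=6.6,fy=6.6,interpolation=2))
a=cv2.imread('pics/side0.png')[195:260,255:340];cv2.imwrite('pics/side0c.png',cv2.resize(a,None,fx=8,fy=8,interpolation=2))
E
```

```text
(no output)
```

View pics/top0c.png

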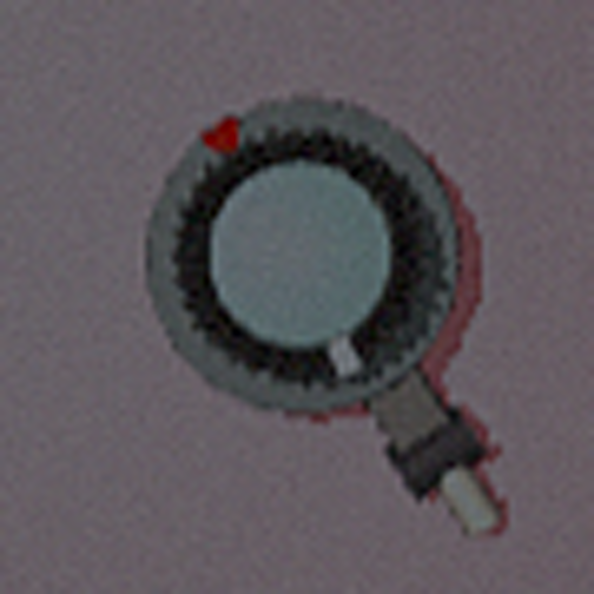

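View pics/side0c.png

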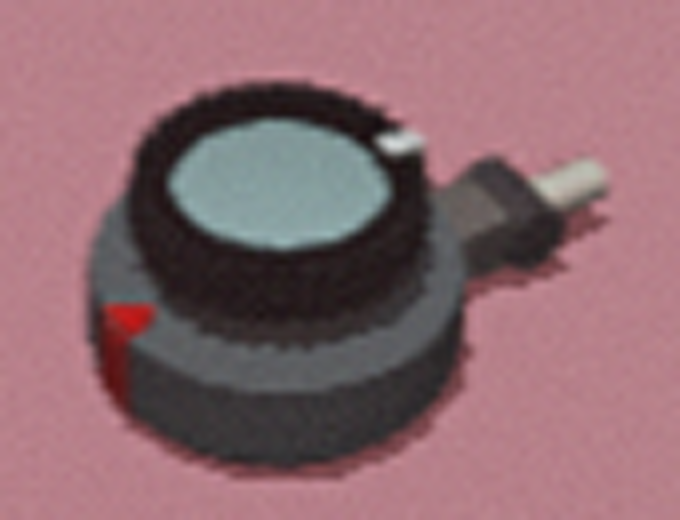

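Run:
```python
from h import *
f=lambda x,y,z:ray2z('top',195+x/6.6-.5,185+y/6.6-.5,z)
C=f(303,254,.044);print('foot c',C, 'lens c',f(300.5,252.5,.074),'ring',f(311,257,.07))
P=f(222,133,.044);W=f(345,356,.081);S=f(440,450,.03);print(P,W,S)
for c in (C,f(300.5,252.5,.078)):
  a=lambda p:np.arctan2(*(p-c)[1::-1]);print(a(P),a(W),(a(W)-a(P))%6.283,a(S)+np.pi,np.linalg.norm((P-c)[:2]),np.linalg.norm((W-c)[:2]))
g=lambda x,y,z:ray2z('side',255+x/8-.5,195+y/8-.5,z)
Ps=g(130,318,.044);Ws=g(402,144,.081);Ls=g(280,183,.075);print('side',Ps,Ws,Ls)
for n,u,v,z in[('top',150,222,.044),('top',199,132,.085),('top',290,135,.02),('top',387,228,.01)]:print(ray2z(n,u,v,z))
```

```text
foot c [0.51165933 0.05190525 0.044     ] lens c [0.51160109 0.0514785  0.074     ] ring [0.50994787 0.04762648 0.07      ]
[0.55963899 0.08411847 0.044     ] [0.47233286 0.0342442  0.081     ] [ 0.43420363 -0.00194458  0.03      ]
0.5912676917329501 -2.7194973598122605 2.9722349484547896 0.6075200893268882 0.057790466810867275 0.043110138359550534
0.5986486292557169 -2.7312437146733592 2.953107656070924 0.6030201846182939 0.058255645760286516 0.04272850584617439
side [0.5620039 0.0834708 0.044    ] [0.47640781 0.03628503 0.081     ] [0.51536781 0.05062717 0.075     ]
[0.51513289 0.28755086 0.044     ]
[0.74380495 0.15655741 0.085     ]
[ 0.75161245 -0.08243215  0.02      ]
[ 0.49739315 -0.34112262  0.01      ]
```

View pics/wrist0.png

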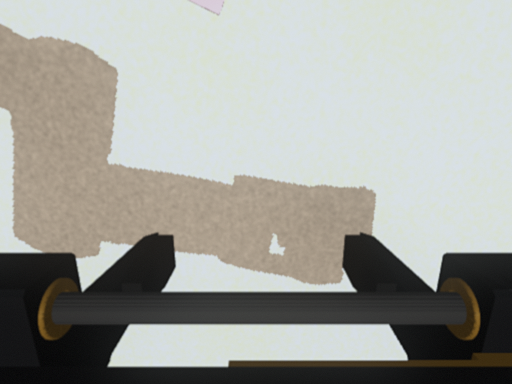

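```bash
cat >> h.py <<'E'
def rel(pos,psi,s=None,R0=None,p0=None):
    # shift in tool axes (mm) and turn about tool z
    s=s or r.read_state(); R0=s['eef_rot'] if R0 is None else R0; p0=s['ee_pos'] if p0 is None else p0
    d=R0.T@(np.array(pos)-p0)*1000
    Rt=np.array([[np.cos(psi),np.sin(psi),0],[np.sin(psi),-np.cos(psi),0],[0,0,-1.]])
    return d.round(1), cv2.Rodrigues(R0.T@Rt)[0][:,0].round(4)
def orbit(C,psi,cx,cy,z):
    x=np.array([np.cos(psi),np.sin(psi)]);y=np.array([np.sin(psi),-np.cos(psi)])
    p=np.array(C)[:2]-cx*x-cy*y; return np.array([*p,z])
E
python3 - <<'E'
from h import *
s=r.read_state();c=r.get_calibration('wrist')
o=-c['R'].T@c['t'];print('cam in tool',s['eef_rot'].T@(o-s['ee_pos']),'fwd in tool',s['eef_rot'].T@c['R'][2])
C=[.512,.0515]
# hover such that camera sees ring: camera offset in tool
psi=-.93
off=s['eef_rot'].T@(o-s['ee_pos']);f=s['eef_rot'].T@c['R'][2]
z=.36; k=(z-off[2]-.075)/f[2]; cc=off+f*k; print(cc)
p=orbit(C,psi,cc[0],cc[1],z);print(p,rel(p,psi))
E
```

```text
cam in tool [0.07252455 0.00019366 0.02047367] fwd in tool [-2.82830258e-01  1.84110836e-04  9.59169960e-01]
[-5.47627987e-03  2.44434188e-04  2.85000000e-01]
[0.51546985 0.04725624 0.36      ] (array([ 490.1, -358.5,   44.7]), array([-9.0000e-04,  5.0000e-04,  1.3488e+00]))
```

Call:
{"op": "send_rows", "data": {"increments": "54 -40 5 0 0 .15 88;109 -80 10 0 0 .30 88;163 -119 15 0 0 .45 88;218 -159 20 0 0 .60 88;272 -199 25 0 0 .75 88;327 -239 30 0 0 .90 88;381 -279 35 0 0 1.05 88;436 -319 40 0 0 1.2 88;490 -358.5 44.7 0 0 1.349 88;490 -358.5 44.7 0 0 1.349 88"}}

```text
time_s: 1.4
ee_pos: [0.5059, 0.0307, 0.3614]
eef_rot: [[0.596, -0.803, 0.0], [-0.803, -0.596, -0.0], [0.0, 0.0, -1.0]]
ft_force: [0.5, 0.1, 0.1]
width: 0.0875
```

Call:
{"op": "send_rows", "data": {"increments": "0 0 0 0 0 0 88;0 0 0 0 0 0 88"}}

```text
time_s: 1.65
ee_pos: [0.5051, 0.0288, 0.3613]
eef_rot: [[0.598, -0.801, -0.001], [-0.801, -0.598, -0.0], [-0.0, 0.001, -1.0]]
ft_force: [-0.8, -0.8, -0.0]
width: 0.088
```

Run:
```python
from h import *
s=r.read_state();print(s['time_s'],s['ee_pos'],s['eef_rot'],s['joint_pos'],s['joint_vel'].round(3) if hasattr(s['joint_vel'],'round') else s['joint_vel'],s['width'],s['ft_force'])
c=r.get_calibration('wrist');im=r.read_camera('wrist')
import pickle;pickle.dump(c,open('c1.pkl','wb'))
cv2.imwrite('pics/wrist1.png',cv2.cvtColor(im,cv2.COLOR_RGB2BGR))
```

```text
1.65 [0.50511289 0.02877836 0.36130246] [[ 5.98038051e-01 -8.01467398e-01 -7.07110563e-04]
 [-8.01467651e-01 -5.98038112e-01 -1.45259037e-04]
 [-3.06458684e-04  6.53596673e-04 -9.99999739e-01]] [-1.74990110e-01  3.10131037e-01  1.61942705e+00 -2.84173262e-04
  1.21270560e+00  2.32565117e+00] [-0.03  -0.013  0.007 -0.001 -0.     0.   ] 0.08801642166553716 [-0.77960206 -0.78091188 -0.0170392 ]
```

View pics/wrist1.png

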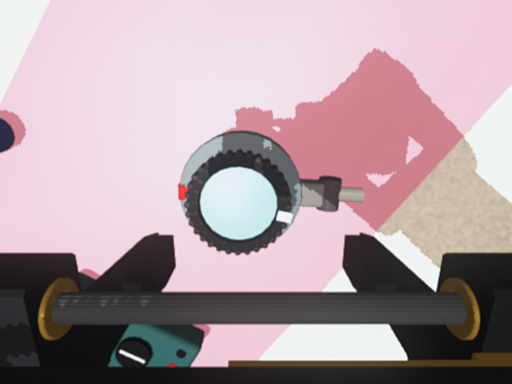

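Run:
```python
import cv2
a=cv2.imread('pics/wrist1.png')[120:265,165:310];cv2.imwrite('pics/wrist1c.png',cv2.resize(a,None,fx=4,fy=4,interpolation=2))
```

```text
(no output)
```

View pics/wrist1c.png

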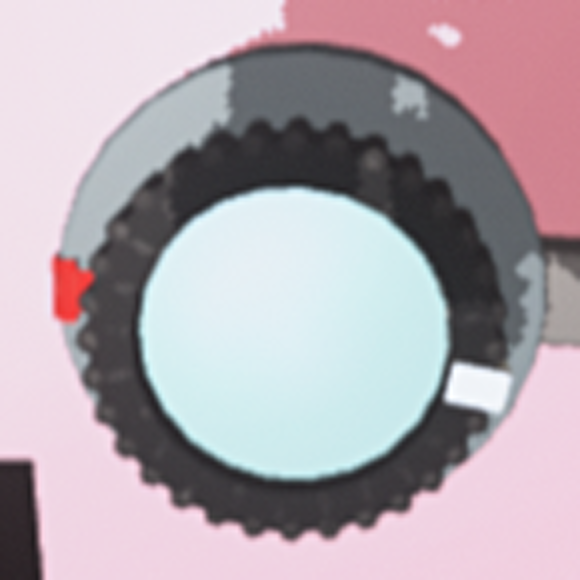

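Run:
```python
from h import *
import pickle
c=pickle.load(open('c1.pkl','rb'))
f=lambda x,y,z:ray2z('wrist',165+x/4-.5,120+y/4-.5,z,c)
for z in(.079,.0807):
  L=[f(*p,z) for p in((138,332),(449,332),(293,184),(293,481))]
  print(z,(L[0]+L[1])/2,(L[2]+L[3])/2,np.linalg.norm(L[0]-L[1]),np.linalg.norm(L[2]-L[3]))
C=(f(138,332,.0807)+f(449,332,.0807)+f(293,184,.0807)+f(293,481,.0807))/4
P=f(75,288,.044);W=f(478,388,.081)
a=lambda p:np.arctan2(*(p-C)[1::-1]);print(C,a(P),a(W),(a(W)-a(P))%6.283,np.linalg.norm((P-C)[:2]),np.linalg.norm((W-C)[:2]))
```

```text
0.079 [0.5132349  0.04781841 0.079     ] [0.51253631 0.04899467 0.079     ] 0.06936026097868886 0.06961265278650686
0.0807 [0.5134638  0.04731494 0.0807    ] [0.51276974 0.04848356 0.0807    ] 0.06890988100168975 0.06916063394288588
[0.51311677 0.04789925 0.0807    ] 0.6307176152007454 -2.7934771296652943 2.8588052551339604 0.05691281188632936 0.043068555532655727
```

Run:
```python
from h import *
C=[.513,.050];psi=-1.25;a=np.deg2rad(40);R=.056
p=orbit(C,psi,.009+R*np.cos(a),-.044+R*np.sin(a),.228)
print(p,rel(p,psi), r.read_state()['ee_pos'])
```

```text
[0.48903967 0.09672706 0.228     ] (array([-64.4, -28.1, 133.5]), array([ 0.0004, -0.    ,  0.3191])) [0.50501166 0.02827064 0.36150746]
```

Call:
{"op": "send_rows", "data": {"increments": "-32 -14 0 0 0 .16 88;-64.4 -28.1 0 0 0 .319 88;-64.4 -28.1 20 0 0 .319 88;-64.4 -28.1 45 0 0 .319 88;-64.4 -28.1 75 0 0 .319 88;-64.4 -28.1 105 0 0 .319 88;-64.4 -28.1 125 0 0 .319 88;-64.4 -28.1 133.5 0 0 .319 88;-64.4 -28.1 133.5 0 0 .319 88;-64.4 -28.1 133.5 0 0 .319 88"}}

```text
time_s: 2.95
ee_pos: [0.4896, 0.0972, 0.2289]
eef_rot: [[0.316, -0.949, 0.002], [-0.949, -0.316, -0.0], [0.001, -0.001, -1.0]]
ft_force: [-0.8, -0.8, -0.2]
width: 0.088
```

Run:
```python
from h import *
s=r.read_state();print(s['time_s'],s['ee_pos'],np.arctan2(s['eef_rot'][1,0],s['eef_rot'][0,0]),np.round(s['joint_pos'],3),np.round(s['joint_vel'],3),s['ft_force'])
C=[.513,.050];psi=-1.25;a=np.deg2rad(40);R=.056
p=orbit(C,psi,.009+R*np.cos(a),-.044+R*np.sin(a),.228)
print(p,rel(p,psi))
cv2.imwrite('pics/wrist2.png',cv2.cvtColor(r.read_camera('wrist'),cv2.COLOR_RGB2BGR))
```

```text
2.95 [0.48955004 0.09719441 0.22891365] -1.2496257858751982 [-0.039  0.476  1.776  0.     0.888  2.781] [ 0.004 -0.001  0.001 -0.    -0.003  0.001] [-0.8431386  -0.78168744 -0.20431183]
[0.48903967 0.09672706 0.228     ] (array([0.3, 0.6, 0.9]), array([-0.0014, -0.0005,  0.0004]))
```

View pics/wrist2.png

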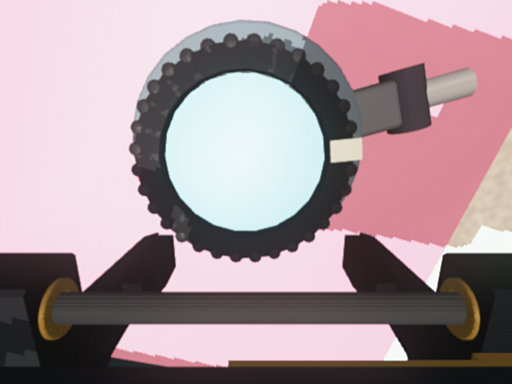

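Run:
```python
from h import *
f=lambda x,y,z:ray2z('wrist',x,y,z)
L=[f(*p,.0807) for p in((165,151),(325,151),(245,71),(245,231))];print(L,np.linalg.norm(L[0]-L[1]),np.linalg.norm(L[2]-L[3]),sum(L)/4)
s=r.read_state();print(proj('wrist',[s['ee_pos']+s['eef_rot']@np.array(q) for q in([.009,-.044,.166],[.009,-.062,.166],[-.009,-.044,.166],[.009,-.044,.147])]))
```

```text
[array([0.54365539, 0.05747563, 0.0807    ]), array([0.48068429, 0.03651748, 0.0807    ]), array([0.5215579, 0.0175447, 0.0807   ]), array([0.50129049, 0.08107857, 0.0807    ])] 0.06636718918011979 0.06668823336455056 [0.51179702 0.04815409 0.0807    ]
[[172.14078993 235.56572767]
 [136.98878975 235.57662891]
 [174.84689529 267.00433563]
 [160.86790898 252.58243069]]
```

Call:
{"op": "send_rows", "data": {"increments": "1.5 1.3 0 0 0 0 88;3.1 2.6 0 0 0 0 88;4.6 3.9 0 0 0 0 88;5.4 4.5 0 0 0 0 88;5.4 4.5 0 0 0 0 88"}}

```text
time_s: 3.62
ee_pos: [0.4868, 0.0909, 0.228]
eef_rot: [[0.316, -0.949, 0.0], [-0.949, -0.316, 0.0], [-0.0, -0.0, -1.0]]
ft_force: [0.1, 0.1, 0.6]
width: 0.088
```

Call:
{"op": "send_rows", "data": {"increments": ".4 .3 0 0 0 0 88;.8 .6 0 0 0 0 88;.8 .6 0 0 0 0 88"}}

```text
time_s: 4.0
ee_pos: [0.4864, 0.0899, 0.228]
eef_rot: [[0.316, -0.949, -0.0], [-0.949, -0.316, -0.0], [-0.0, 0.0, -1.0]]
ft_force: [0.1, -0.1, -0.3]
width: 0.0881
```

Call:
{"op": "send_rows", "data": {"increments": ".4 .3 0 0 0 0 88;.8 .6 0 0 0 0 88;.8 .6 0 0 0 0 88"}}

```text
time_s: 4.38
ee_pos: [0.4861, 0.089, 0.2281]
eef_rot: [[0.316, -0.949, 0.0], [-0.949, -0.316, 0.0], [-0.0, -0.0, -1.0]]
ft_force: [0.9, -0.2, -0.6]
width: 0.0882
```

Call:
{"op": "send_rows", "data": {"increments": ".4 .3 0 0 0 0 88;.8 .6 0 0 0 0 88;.8 .6 0 0 0 0 88"}}

```text
time_s: 4.75
ee_pos: [0.486, 0.0883, 0.2282]
eef_rot: [[0.316, -0.949, 0.001], [-0.949, -0.316, 0.001], [-0.0, -0.001, -1.0]]
ft_force: [2.4, 4.2, 0.7]
width: 0.0877
```

```bash
cat >> h.py <<'E'
def table(cx,cy,d,n=10,dx=0,dy=0):
    out=[]
    for k in range(1,n+1):
        t=d*k;out.append(f"{cx-(np.cos(t)*cx+np.sin(t)*cy)+dx*k/n:.1f} {cy-(-np.sin(t)*cx+np.cos(t)*cy)+dy*k/n:.1f} 0 0 0 {-t:.2f} 88")
    print(';'.join(out))
E
python3 -c "
from h import *
table(45.5,-12.3,.08)"
```

```text
1.1 3.6 0 0 0 -0.08 88;2.5 7.1 0 0 0 -0.16 88;4.2 10.5 0 0 0 -0.24 88;6.2 13.7 0 0 0 -0.32 88;8.4 16.7 0 0 0 -0.40 88;10.8 19.6 0 0 0 -0.48 88;13.5 22.3 0 0 0 -0.56 88;16.4 24.7 0 0 0 -0.64 88;19.4 26.9 0 0 0 -0.72 88;22.6 28.9 0 0 0 -0.80 88
```

Call:
{"op": "send_rows", "data": {"increments": "1.1 3.6 0 0 0 -0.08 88;2.5 7.1 0 0 0 -0.16 88;4.2 10.5 0 0 0 -0.24 88;6.2 13.7 0 0 0 -0.32 88;8.4 16.7 0 0 0 -0.40 88"}}

```text
time_s: 5.38
ee_pos: [0.4727, 0.0751, 0.2282]
eef_rot: [[0.663, -0.749, 0.001], [-0.749, -0.663, 0.001], [-0.0, -0.001, -1.0]]
ft_force: [2.1, 7.4, 0.1]
width: 0.0881
```

```bash
cat >> h.py <<'E'
def look(k,crop=True):
    s=r.read_state();psi=np.arctan2(s['eef_rot'][1,0],s['eef_rot'][0,0])
    C=np.array([.512,.049,s['ee_pos'][2]]);ct=s['eef_rot'].T@(C-s['ee_pos'])*1000
    print('t',s['time_s'],'psi',round(psi,3),'c',ct[:2].round(1),'R',np.hypot(ct[0]-9,ct[1]+44).round(1),'F tool',(s['eef_rot'].T@s['ft_force']).round(1),'q6',s['joint_pos'][5].round(2),'z',s['ee_pos'][2])
    c=r.get_calibration('wrist');im=cv2.cvtColor(r.read_camera('wrist'),cv2.COLOR_RGB2BGR)
    cv2.imwrite(f'pics/{k}.png',cv2.resize(im[0:270,100:400],None,fx=2,fy=2,interpolation=2))
    return c,im
E
python3 -c "
from h import *
look('o1')"
```

```text
t 5.375 psi -0.846 c [ 45.6 -12.1] R 48.6 F tool [-4.2 -6.5 -0.1] q6 2.33 z 0.22821187335708795
```

View pics/o1.png

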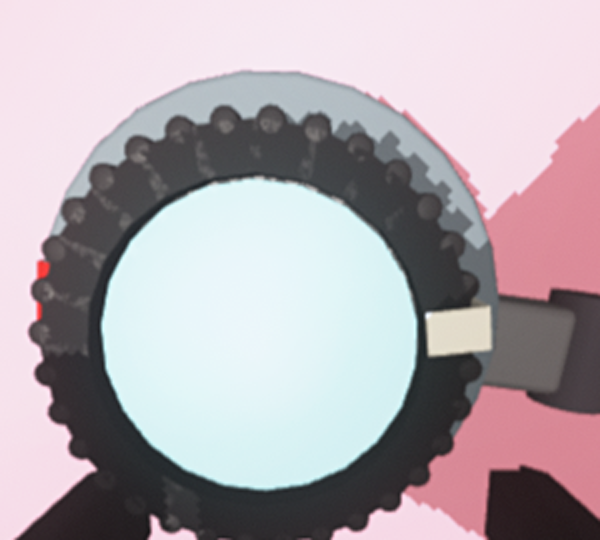

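Call:
{"op": "send_rows", "data": {"increments": "1.1 3.6 0 0 0 -0.08 88;2.5 7.1 0 0 0 -0.16 88;4.2 10.5 0 0 0 -0.24 88;6.2 13.7 0 0 0 -0.32 88;8.4 16.7 0 0 0 -0.40 88;10.8 19.6 0 0 0 -0.48 88;13.5 22.3 0 0 0 -0.56 88;16.4 24.7 0 0 0 -0.64 88;19.4 26.9 0 0 0 -0.72 88;22.6 28.9 0 0 0 -0.80 88"}}

```text
time_s: 6.68
ee_pos: [0.4658, 0.0388, 0.2281]
eef_rot: [[0.999, -0.047, -0.0], [-0.047, -0.999, 0.0], [-0.0, -0.0, -1.0]]
ft_force: [0.4, 2.9, 1.8]
width: 0.0882
```

```bash
python3 -c "
from h import *
look('o2')"
```

```text
t 6.675 psi -0.047 c [ 45.7 -12.4] R 48.5 F tool [ 0.2 -3.  -1.8] q6 1.45 z 0.22812618592119482
```

View pics/o2.png

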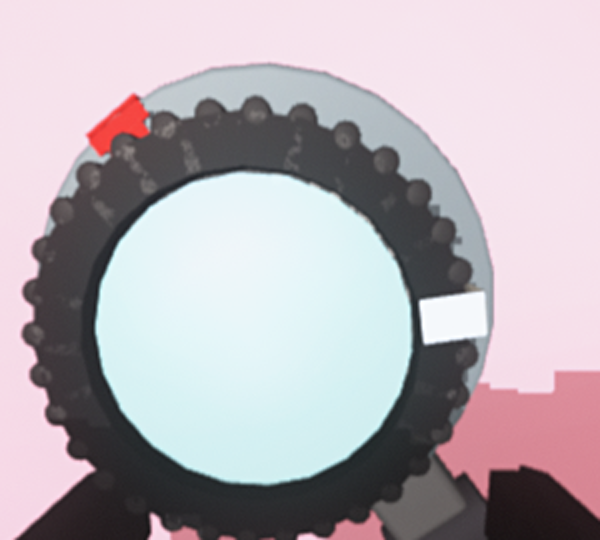

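Call:
{"op": "send_rows", "data": {"increments": "1.5 3.9 0 0 0 -0.08 88;3.0 7.5 0 0 0 -0.16 88;4.7 10.9 0 0 0 -0.24 88;6.7 14.1 0 0 0 -0.32 88;8.9 17.1 0 0 0 -0.40 88;11.3 20 0 0 0 -0.48 88;14 22.7 0 0 0 -0.56 88;16.9 25.1 0 0 0 -0.64 88;19.9 27.3 0 0 0 -0.72 88;23.1 29.3 0 0 0 -0.80 88"}}

```text
time_s: 7.98
ee_pos: [0.4874, 0.0082, 0.2279]
eef_rot: [[0.73, 0.683, -0.001], [0.683, -0.73, -0.0], [-0.001, -0.0, -1.0]]
ft_force: [0.3, -0.5, 0.8]
width: 0.088
```

```bash
python3 -c "
from h import *
look('o3')"
```

```text
t 7.975 psi 0.752 c [ 45.8 -13. ] R 48.1 F tool [-0.1  0.5 -0.8] q6 0.6 z 0.22793704521596422
```

View pics/o3.png

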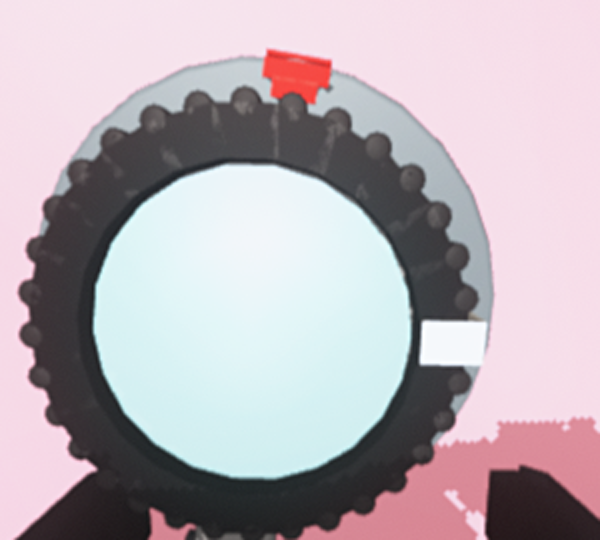

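Run:
```python
from h import *
c=r.get_calibration('wrist');s=r.read_state()
Rt=c['R']@s['eef_rot'];tt=c['R']@s['ee_pos']+c['t']
for (x0,x1,y0,y1),p,psi in [((102,417,176,491),(.4727,.0751,.2282),-.846),((95,412,169,487),(.4658,.0388,.2281),-.047),((93,411,160,480),(.4874,.0082,.2279),.752)]:
  x=np.array([np.cos(psi),np.sin(psi),0]);y=np.array([np.sin(psi),-np.cos(psi),0]);R0=np.stack([x,y,[0,0,-1]],1);p=np.array(p)
  cc=dict(c);cc['R']=Rt@R0.T;cc['t']=tt-cc['R']@p
  for z in(.0745,):
    L=[ray2z('wrist',100+a/2-.25,b/2-.25,z,cc) for a,b in((x0,(y0+y1)/2),(x1,(y0+y1)/2),((x0+x1)/2,y0),((x0+x1)/2,y1))]
    m=sum(L)/4;print(m,np.linalg.norm(L[0]-L[1]),np.linalg.norm(L[2]-L[3]),(R0.T@(m-p))*1000)
```

```text
[0.51227329 0.0495961  0.0745    ] 0.06912787148467567 0.07050270395281925 [ 45.32951285 -12.71728032 153.7       ]
[0.51296135 0.05058864 0.0745    ] 0.06933794709339494 0.07076935561004626 [ 46.55540612 -13.99138785 153.6       ]
[0.51298262 0.051634   0.0745    ] 0.06919544404313814 0.07058605122895231 [ 48.35340461 -14.24538597 153.4       ]
```

Run:
```python
import numpy as np
M=[(.51227,.04960,-.846),(.51296,.05059,-.047),(.51298,.05163,.752)]
A=[];B=[]
for mx,my,p in M:
  A+=[[1,0,np.cos(p),np.sin(p)],[0,1,np.sin(p),-np.cos(p)]];B+=[mx,my]
s=np.linalg.lstsq(np.array(A),np.array(B),rcond=None);print(s)
C=s[0][:2];d=C-[.4874,.0082];p=.752
print(np.array([[np.cos(p),np.sin(p)],[np.sin(p),-np.cos(p)]])@d*1000)
```

```text
(array([5.11619905e-01, 5.09836202e-02, 1.41959659e-03, 4.05957479e-04]), array([1.53195901e-08]), np.int32(4), array([2.32268109, 2.32268109, 0.77791553, 0.77791553]))
[ 46.91390479 -14.70127454]
```

```bash
sed -i 's/C=np.array(\[.512,.049/C=np.array([.5116,.051/' h.py; python3 -c "
from h import *
table(44.4,-14.3,.08)"
```

```text
1.3 3.5 0 0 0 -0.08 88;2.8 6.9 0 0 0 -0.16 88;4.7 10.1 0 0 0 -0.24 88;6.8 13.2 0 0 0 -0.32 88;9.1 16.2 0 0 0 -0.40 88;11.6 18.9 0 0 0 -0.48 88;14.4 21.4 0 0 0 -0.56 88;17.3 23.7 0 0 0 -0.64 88;20.4 25.7 0 0 0 -0.72 88;23.7 27.5 0 0 0 -0.80 88
```

Call:
{"op": "send_rows", "data": {"increments": ".8 -.1 0 0 0 0 88;1.6 -.3 0 0 0 0 88;2.5 -.4 0 0 0 0 88"}}

```text
time_s: 8.4
ee_pos: [0.489, 0.0105, 0.228]
eef_rot: [[0.732, 0.682, -0.0], [0.682, -0.732, -0.0], [-0.0, -0.0, -1.0]]
ft_force: [0.5, -0.3, -0.9]
width: 0.0881
```

Call:
{"op": "send_rows", "data": {"increments": "1.3 3.5 0 0 0 -0.08 88;2.8 6.9 0 0 0 -0.16 88;4.7 10.1 0 0 0 -0.24 88;6.8 13.2 0 0 0 -0.32 88;9.1 16.2 0 0 0 -0.40 88;11.6 18.9 0 0 0 -0.48 88;14.4 21.4 0 0 0 -0.56 88;17.3 23.7 0 0 0 -0.64 88;20.4 25.7 0 0 0 -0.72 88;23.7 27.5 0 0 0 -0.80 88"}}

```text
time_s: 9.65
ee_pos: [0.5249, 0.0066, 0.2279]
eef_rot: [[0.018, 1.0, -0.002], [1.0, -0.018, 0.0], [0.0, -0.002, -1.0]]
ft_force: [-3.2, 0.3, 1.5]
width: 0.0882
```

```bash
python3 -c "
from h import *
look('o4')"
```

```text
t 9.65 psi 1.553 c [ 44.1 -14.1] R 46.1 F tool [ 0.2 -3.2 -1.5] q6 -0.19 z 0.2279203106098623
```

View pics/o4.png

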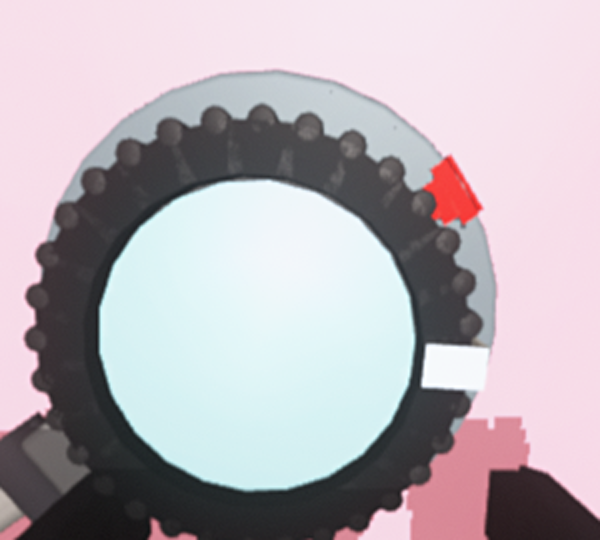

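Call:
{"op": "send_rows", "data": {"increments": "1.3 3.5 0 0 0 -0.08 88;2.8 6.9 0 0 0 -0.16 88;4.7 10.1 0 0 0 -0.24 88;6.8 13.2 0 0 0 -0.32 88;9.1 16.2 0 0 0 -0.40 88;11.6 18.9 0 0 0 -0.48 88;14.4 21.4 0 0 0 -0.56 88;17.3 23.7 0 0 0 -0.64 88;20.4 25.7 0 0 0 -0.72 88;23.7 27.5 0 0 0 -0.80 88"}}

```text
time_s: 10.95
ee_pos: [0.553, 0.0294, 0.2281]
eef_rot: [[-0.704, 0.71, -0.001], [0.71, 0.704, -0.001], [-0.0, -0.001, -1.0]]
ft_force: [-2.9, -2.9, 2.5]
width: 0.0882
```

```bash
python3 -c "
from h import *
look('o5')"
```

```text
t 10.95 psi 2.352 c [ 44.5 -14.2] R 46.3 F tool [-0.1 -4.1 -2.5] q6 -0.94 z 0.22811956750944629
```

View pics/o5.png

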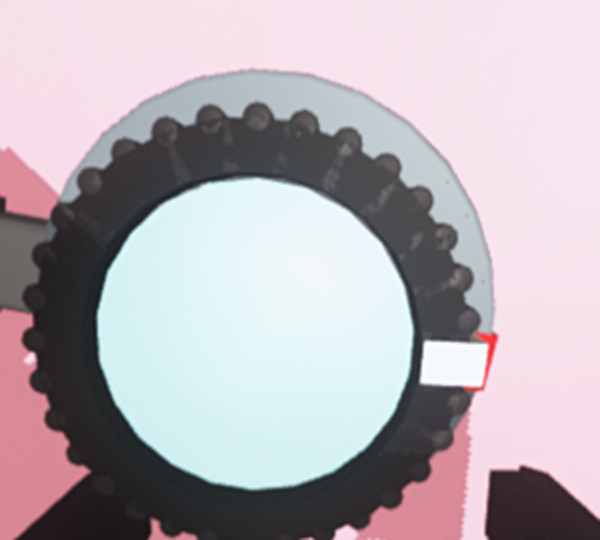

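Call:
{"op": "send_rows", "data": {"increments": "1.3 3.5 0 0 0 -0.08 88;2.8 6.9 0 0 0 -0.16 88;4.7 10.1 0 0 0 -0.24 88;6.8 13.2 0 0 0 -0.32 88;9.1 16.2 0 0 0 -0.40 88;11.6 18.9 0 0 0 -0.48 88;14.4 21.4 0 0 0 -0.56 88;17.3 23.7 0 0 0 -0.64 88;20.4 25.7 0 0 0 -0.72 88;23.7 27.5 0 0 0 -0.80 88"}}

```text
time_s: 12.25
ee_pos: [0.556, 0.0655, 0.2283]
eef_rot: [[-1.0, -0.009, 0.001], [-0.009, 1.0, -0.001], [-0.001, -0.001, -1.0]]
ft_force: [-0.0, -3.0, 2.1]
width: 0.0879
```

```bash
python3 -c "
from h import *
look('o6')"
```

```text
t 12.25 psi -3.133 c [ 44.6 -14.1] R 46.4 F tool [ 0.  -3.  -2.1] q6 -1.67 z 0.22827680565216193
```

View pics/o6.png

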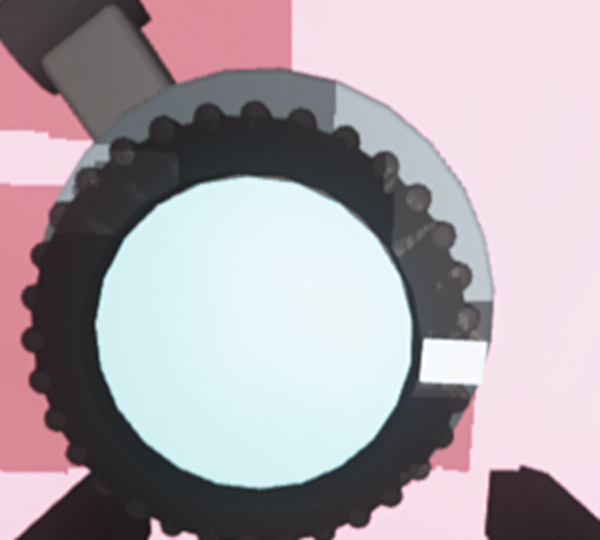

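Call:
{"op": "send_rows", "data": {"increments": "1.3 3.5 0 0 0 -0.08 88;2.8 6.9 0 0 0 -0.16 88;4.7 10.1 0 0 0 -0.24 88;6.8 13.2 0 0 0 -0.32 88;9.1 16.2 0 0 0 -0.40 88;11.6 18.9 0 0 0 -0.48 88;14.4 21.4 0 0 0 -0.56 88;17.3 23.7 0 0 0 -0.64 88;20.4 25.7 0 0 0 -0.72 88;23.7 27.5 0 0 0 -0.80 88"}}

```text
time_s: 13.55
ee_pos: [0.5322, 0.0928, 0.2283]
eef_rot: [[-0.691, -0.723, 0.001], [-0.723, 0.691, -0.0], [-0.001, -0.001, -1.0]]
ft_force: [0.7, -2.9, 1.6]
width: 0.0879
```

```bash
python3 -c "
from h import *
look('o7')"
```

```text
t 13.55 psi -2.333 c [ 44.5 -14. ] R 46.4 F tool [ 1.6 -2.5 -1.6] q6 -2.42 z 0.22829930596656428
```

View pics/o7.png

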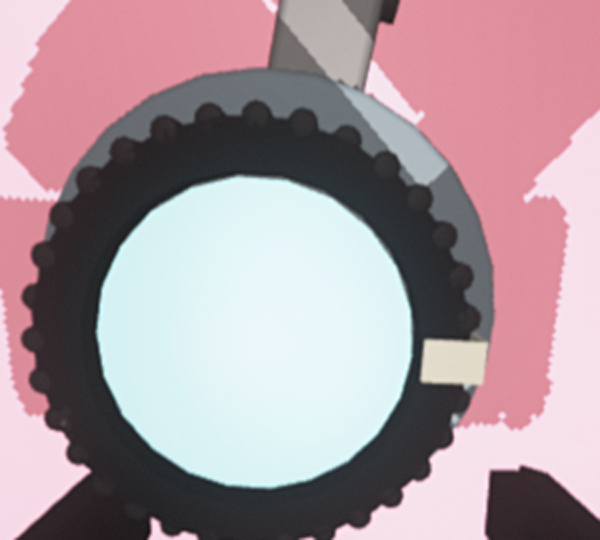

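```bash
python3 -c "
from h import *
table(53.4,-6.7,-.17)"
```

```text
-0.4 -9.1 0 0 0 0.17 88;0.8 -18.2 0 0 0 0.34 88;3.5 -26.9 0 0 0 0.51 88;7.7 -35.1 0 0 0 0.68 88;13.1 -42.4 0 0 0 0.85 88;19.7 -48.7 0 0 0 1.02 88;27.3 -53.8 0 0 0 1.19 88;35.7 -57.5 0 0 0 1.36 88;44.5 -59.8 0 0 0 1.53 88;53.6 -60.5 0 0 0 1.70 88
```

Call:
{"op": "send_rows", "data": {"increments": "-3 -2.6 0 0 0 0 88;-6 -5.1 0 0 0 0 88;-9.1 -7.6 0 0 0 0 88"}}

```text
time_s: 13.98
ee_pos: [0.5441, 0.0944, 0.2279]
eef_rot: [[-0.691, -0.723, -0.0], [-0.723, 0.691, 0.0], [0.0, 0.0, -1.0]]
ft_force: [-0.1, 0.2, -0.2]
width: 0.0881
```

Call:
{"op": "send_rows", "data": {"increments": "-0.4 -9.1 0 0 0 0.17 88;0.8 -18.2 0 0 0 0.34 88;3.5 -26.9 0 0 0 0.51 88;7.7 -35.1 0 0 0 0.68 88;13.1 -42.4 0 0 0 0.85 88;19.7 -48.7 0 0 0 1.02 88;27.3 -53.8 0 0 0 1.19 88;35.7 -57.5 0 0 0 1.36 88;44.5 -59.8 0 0 0 1.53 88;53.6 -60.5 0 0 0 1.70 88"}}

```text
time_s: 15.22
ee_pos: [0.5507, 0.0135, 0.2279]
eef_rot: [[-0.624, 0.782, -0.0], [0.782, 0.624, 0.0], [0.0, -0.0, -1.0]]
ft_force: [0.6, 0.3, 0.9]
width: 0.0881
```

Call:
{"op": "send_rows", "data": {"increments": "-0.4 -9.1 0 0 0 0.17 88;0.8 -18.2 0 0 0 0.34 88;3.5 -26.9 0 0 0 0.51 88;7.7 -35.1 0 0 0 0.68 88;13.1 -42.4 0 0 0 0.85 88;19.7 -48.7 0 0 0 1.02 88;27.3 -53.8 0 0 0 1.19 88;35.7 -57.5 0 0 0 1.36 88;44.5 -59.8 0 0 0 1.53 88;53.6 -60.5 0 0 0 1.70 88"}}

```text
time_s: 16.48
ee_pos: [0.4698, 0.0176, 0.228]
eef_rot: [[0.856, 0.518, -0.0], [0.518, -0.856, 0.0], [0.0, -0.0, -1.0]]
ft_force: [0.1, 0.2, 0.0]
width: 0.088
```

Call:
{"op": "send_rows", "data": {"increments": "-0.4 -9.1 0 0 0 0.17 88;0.8 -18.2 0 0 0 0.34 88;3.5 -26.9 0 0 0 0.51 88;7.7 -35.1 0 0 0 0.68 88;13.1 -42.4 0 0 0 0.85 88;19.7 -48.7 0 0 0 1.02 88;27.3 -53.8 0 0 0 1.19 88;35.7 -57.5 0 0 0 1.36 88;44.5 -59.8 0 0 0 1.53 88;53.6 -60.5 0 0 0 1.70 88"}}

```text
time_s: 17.73
ee_pos: [0.4843, 0.0974, 0.228]
eef_rot: [[0.403, -0.915, -0.0], [-0.915, -0.403, 0.0], [-0.0, 0.0, -1.0]]
ft_force: [0.5, -0.1, 0.3]
width: 0.0879
```

```bash
python3 -c "
from h import *
look('o8')"
```

```text
t 17.725 psi -1.156 c [53.5 -6.3] R 58.3 F tool [ 0.3 -0.4 -0.3] q6 2.69 z 0.22798848466791036
```

View pics/o8.png

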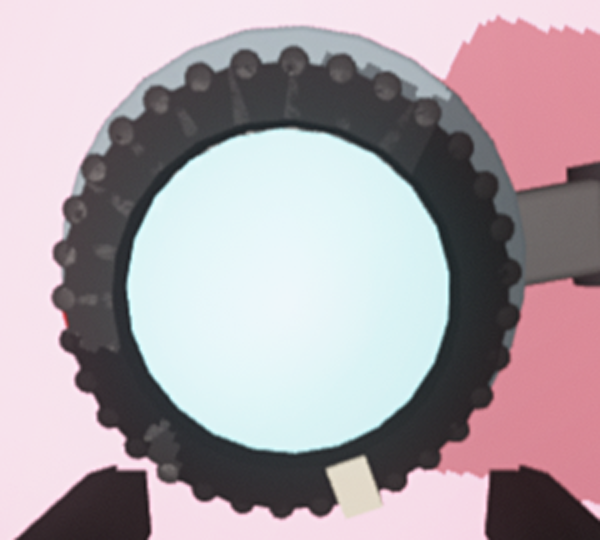

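Call:
{"op": "send_rows", "data": {"increments": "2.5 2.2 0 0 0 0 88;5 4.4 0 0 0 0 88;7 6.2 0 0 0 0 88;8.2 7.2 0 0 0 0 88"}}

```text
time_s: 18.27
ee_pos: [0.4806, 0.0863, 0.2281]
eef_rot: [[0.409, -0.912, 0.0], [-0.912, -0.409, 0.0], [0.0, -0.0, -1.0]]
ft_force: [0.8, 0.5, 0.7]
width: 0.0879
```

Call:
{"op": "send_rows", "data": {"increments": "1.6 3.8 0 0 0 -0.08 88;3.5 7.5 0 0 0 -0.16 88;5.6 10.9 0 0 0 -0.24 88;7.7 14 0 0 0 -0.32 88;10 17 0 0 0 -0.40 88;12.5 19.7 0 0 0 -0.48 88;15.3 22.2 0 0 0 -0.56 88;18.2 24.5 0 0 0 -0.64 88;21.3 26.5 0 0 0 -0.72 88;24.6 28.3 0 0 0 -0.80 88"}}

```text
time_s: 19.52
ee_pos: [0.4648, 0.0528, 0.2281]
eef_rot: [[0.941, -0.339, 0.0], [-0.339, -0.941, 0.001], [-0.0, -0.001, -1.0]]
ft_force: [0.6, 5.1, 0.7]
width: 0.0879
```

```bash
python3 -c "
from h import *
look('o9')"
```

```text
t 19.525 psi -0.346 c [ 44.7 -14.2] R 46.5 F tool [-1.2 -5.  -0.7] q6 1.78 z 0.22814239830261196
```

View pics/o9.png

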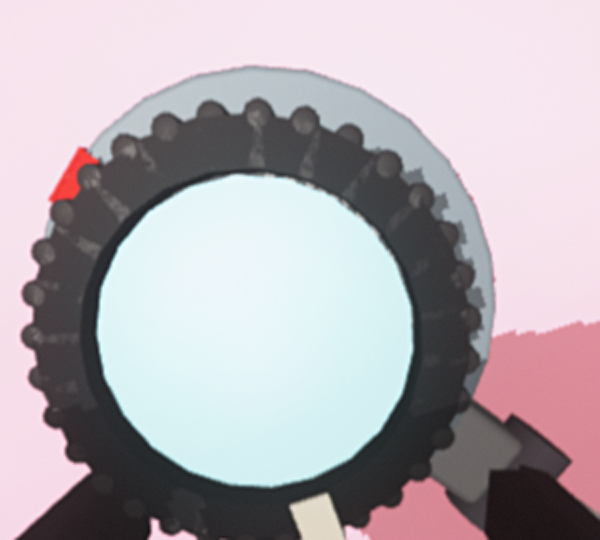

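Call:
{"op": "send_rows", "data": {"increments": "1.3 3.5 0 0 0 -0.08 88;2.8 6.9 0 0 0 -0.16 88;4.7 10.1 0 0 0 -0.24 88;6.8 13.2 0 0 0 -0.32 88;9.1 16.2 0 0 0 -0.40 88;11.6 18.9 0 0 0 -0.48 88;14.4 21.4 0 0 0 -0.56 88;17.3 23.7 0 0 0 -0.64 88;20.4 25.7 0 0 0 -0.72 88;23.7 27.5 0 0 0 -0.80 88"}}

```text
time_s: 20.82
ee_pos: [0.4776, 0.0188, 0.2281]
eef_rot: [[0.899, 0.437, -0.001], [0.437, -0.899, 0.001], [-0.001, -0.001, -1.0]]
ft_force: [-1.8, 2.6, 2.8]
width: 0.0876
```

Call:
{"op": "send_rows", "data": {"increments": "1.3 3.5 0 0 0 -0.08 88;2.8 6.9 0 0 0 -0.16 88;4.7 10.1 0 0 0 -0.24 88;6.8 13.2 0 0 0 -0.32 88;9.1 16.2 0 0 0 -0.40 88;11.6 18.9 0 0 0 -0.48 88;14.4 21.4 0 0 0 -0.56 88;17.3 23.7 0 0 0 -0.64 88;20.4 25.7 0 0 0 -0.72 88;23.7 27.5 0 0 0 -0.80 88"}}

```text
time_s: 22.08
ee_pos: [0.5108, 0.0043, 0.2279]
eef_rot: [[0.313, 0.95, -0.002], [0.95, -0.313, 0.0], [-0.0, -0.002, -1.0]]
ft_force: [-2.2, 1.5, 2.2]
width: 0.0882
```

```bash
python3 -c "
from h import *
look('o10')"
```

```text
t 22.075 psi 1.253 c [ 44.6 -13.9] R 46.6 F tool [ 0.8 -2.5 -2.2] q6 0.1 z 0.22794813754883164
```

View pics/o10.png

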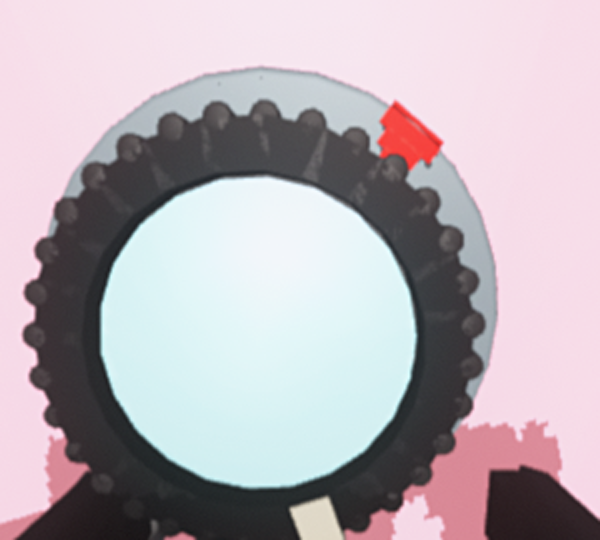

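Call:
{"op": "send_rows", "data": {"increments": "1.3 3.5 0 0 0 -0.08 88;2.8 6.9 0 0 0 -0.16 88;4.7 10.1 0 0 0 -0.24 88;6.8 13.2 0 0 0 -0.32 88;9.1 16.2 0 0 0 -0.40 88;11.6 18.9 0 0 0 -0.48 88;14.4 21.4 0 0 0 -0.56 88;17.3 23.7 0 0 0 -0.64 88;20.4 25.7 0 0 0 -0.72 88;23.7 27.5 0 0 0 -0.80 88"}}

```text
time_s: 23.38
ee_pos: [0.5445, 0.0178, 0.2281]
eef_rot: [[-0.463, 0.887, -0.001], [0.887, 0.463, -0.001], [-0.0, -0.001, -1.0]]
ft_force: [-2.7, -2.1, 3.3]
width: 0.0878
```

Call:
{"op": "send_rows", "data": {"increments": "1.3 3.5 0 0 0 -0.08 88;2.8 6.9 0 0 0 -0.16 88;4.7 10.1 0 0 0 -0.24 88;6.8 13.2 0 0 0 -0.32 88;9.1 16.2 0 0 0 -0.40 88;11.6 18.9 0 0 0 -0.48 88;14.4 21.4 0 0 0 -0.56 88;17.3 23.7 0 0 0 -0.64 88;20.4 25.7 0 0 0 -0.72 88;23.7 27.5 0 0 0 -0.80 88"}}

```text
time_s: 24.62
ee_pos: [0.5582, 0.0513, 0.2284]
eef_rot: [[-0.958, 0.286, 0.001], [0.286, 0.958, -0.002], [-0.001, -0.001, -1.0]]
ft_force: [-0.4, -3.5, 2.2]
width: 0.0883
```

```bash
python3 -c "
from h import *
c,im=look('o11')
cv2.imwrite('pics/o11f.png',im)
im=cv2.cvtColor(r.read_camera('top'),cv2.COLOR_RGB2BGR)[185:275,195:285];cv2.imwrite('pics/o11t.png',cv2.resize(im,None,fx=5,fy=5,interpolation=2))
"
```

```text
t 24.625 psi 2.852 c [ 44.6 -13.7] R 46.8 F tool [-0.7 -3.5 -2.2] q6 -1.4 z 0.2283612769632302
```

View pics/o11.png

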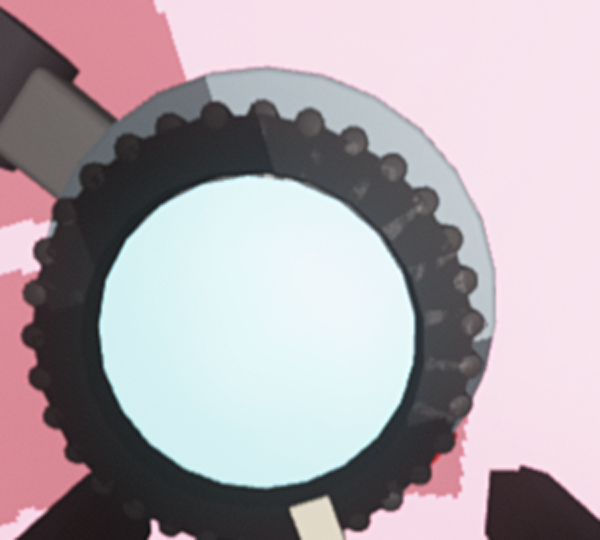

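View pics/o11t.png

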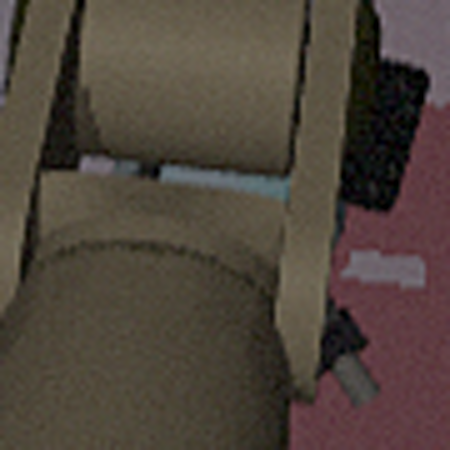

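Run:
```python
from h import *
c=r.get_calibration('wrist')
f=lambda x,y,z:ray2z('wrist',100+x/2-.25,y/2-.25,z,c)
L=sum(f(*p,.0745) for p in((99,331),(415,331),(257,174),(257,488)))/4
for q in((310,502),(326,537)):
  W=f(*q,.0825);d=(W-L)[:2];print(L,W,np.hypot(*d),np.arctan2(d[1],d[0]), 12.566+((np.arctan2(d[1],d[0])-.605+np.pi)%(2*np.pi)-np.pi))
P=f(448,448,.040);d=(P-L)[:2];print(np.arctan2(d[1],d[0]),np.hypot(*d))
a=cv2.imread('pics/o11f.png')[210:290,200:320];cv2.imwrite('pics/o11z.png',cv2.resize(a,None,fx=5,fy=5,interpolation=2))
```

```text
[0.51030997 0.05139853 0.0745    ] [0.54814554 0.05220931 0.0825    ] 0.037844251635245824 0.021425728847851603 11.982425728847852
[0.51030997 0.05139853 0.0745    ] [0.55760259 0.05314997 0.0825    ] 0.0473250417120276 0.03701729663426638 11.998017296634266
0.6189736735457129 0.06502179055641852
```

Call:
{"op": "send_rows", "data": {"increments": "1.3 3.5 0 0 0 -0.08 88;2.8 6.9 0 0 0 -0.16 88;4.7 10.1 0 0 0 -0.24 88;6.8 13.2 0 0 0 -0.32 88;9.1 16.2 0 0 0 -0.40 88;11.6 18.9 0 0 0 -0.48 88;14.4 21.4 0 0 0 -0.56 88;14.4 21.4 0 0 0 -0.56 88"}}

```text
time_s: 25.72
ee_pos: [0.5508, 0.0762, 0.2285]
eef_rot: [[-0.965, -0.263, 0.002], [-0.263, 0.965, -0.001], [-0.002, -0.001, -1.0]]
ft_force: [3.2, -2.5, 1.4]
width: 0.0877
```

Call:
{"op": "send_rows", "data": {"increments": "-3 -2.6 0 0 0 0 88;-6 -5.1 0 0 0 0 88;-9.1 -7.6 0 0 0 0 88;-9.1 -7.6 0 0 0 0 88"}}

```text
time_s: 26.22
ee_pos: [0.5614, 0.0714, 0.2279]
eef_rot: [[-0.964, -0.265, -0.0], [-0.265, 0.964, 0.0], [0.0, 0.0, -1.0]]
ft_force: [0.7, 0.4, 0.5]
width: 0.0877
```

```bash
python3 -c "
from h import *
c,im=look('o12')
"
```

```text
t 26.225 psi -2.873 c [53.4 -6.5] R 58.1 F tool [-0.8  0.2 -0.5] q6 -1.92 z 0.22785363764284436
```

View pics/o12.png

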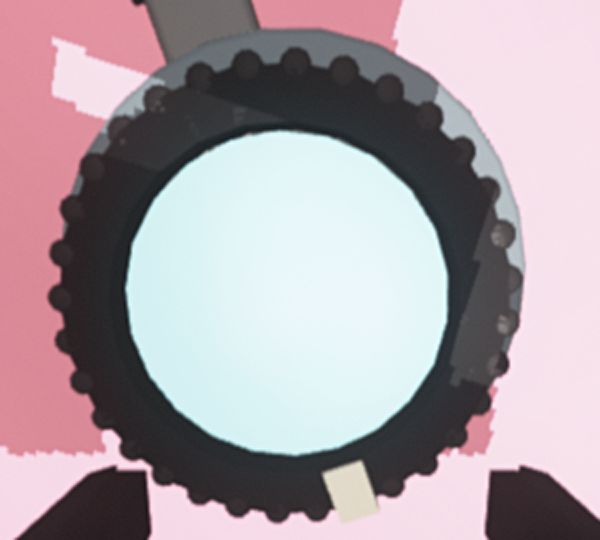

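Call:
{"op": "send_rows", "data": {"increments": "0 0 -30 0 0 0 88;0 0 -80 0 0 0 88;0 0 -130 0 0 0 88;0 0 -150 0 0 0 88;35 -50 -150 0 0 0 88;70 -105 -150 0 0 0 88;105 -160 -150 0 0 0 88;140 -210 -150 0 0 0 88;176 -263 -150 0 0 0 88;176 -263 -150 0 0 0 88"}}

```text
time_s: 27.52
ee_pos: [0.4602, -0.2316, 0.3779]
eef_rot: [[-0.965, -0.261, -0.0], [-0.261, 0.965, -0.0], [0.0, -0.0, -1.0]]
ft_force: [0.2, 1.3, 0.0]
width: 0.0882
```

```bash
python3 -c "
from h import *
for n in('top','side'):
  im=cv2.cvtColor(r.read_camera(n),cv2.COLOR_RGB2BGR);cv2.imwrite(f'pics/{n}9.png',im)
  a=im[185:275,195:285] if n=='top' else im[195:260,255:340]
  cv2.imwrite(f'pics/{n}9c.png',cv2.resize(a,None,fx=6.6,fy=6.6,interpolation=2))
"
```

```text
(no output)
```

View pics/top9c.png

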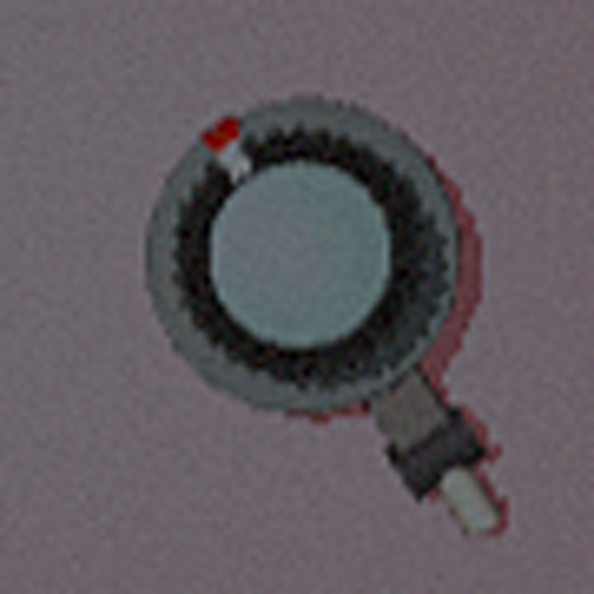

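View pics/side9.png

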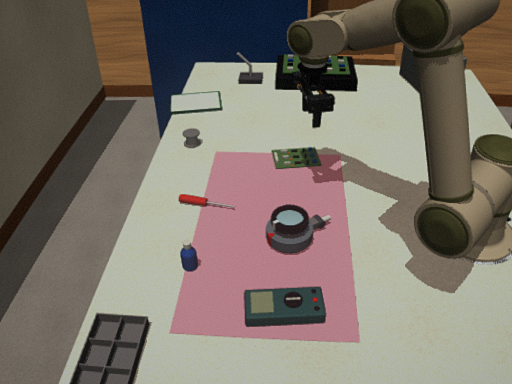

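View pics/top9.png

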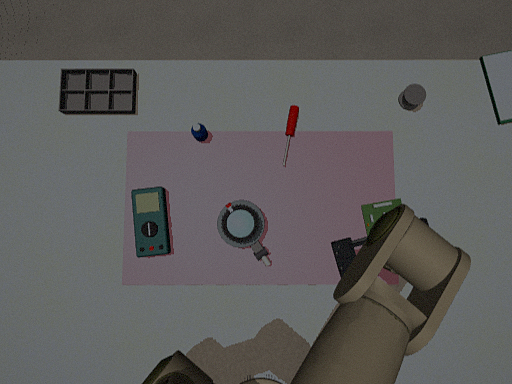

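Call:
{"op": "send_rows", "data": {"increments": "0 0 0 0 0 0 88;0 0 0 0 0 0 88;0 0 0 0 0 0 88;0 0 0 0 0 0 88"}}

```text
time_s: 28.12
ee_pos: [0.4617, -0.2284, 0.3781]
eef_rot: [[-0.964, -0.267, 0.0], [-0.267, 0.964, -0.0], [-0.0, -0.0, -1.0]]
ft_force: [-0.1, -0.1, 0.4]
width: 0.0881
```

```bash
python3 -c "
from h import *
f=lambda x,y,z:ray2z('top',195+x/6.6-.5,185+y/6.6-.5,z)
C=f(300.5,253,.076);P=f(221,134,.044);W=f(234,162,.083)
a=lambda p:np.arctan2(*(p-C)[1::-1]);print(a(P),a(W))
print(r.finish_job())"
```

```text
0.6053295474728244 0.6281857940419767
the job is handed in; nothing more can be done
None
```

I rolled the ring anticlockwise to the second arrival of the white line, and the job is handed in; no verdict came back. I pushed with one fingertip edge set between the ridges, in two sweeps of about 5.2 and 4.6 rad, then backed off and moved the arm clear.

**Final position:** the last top view has the white line at 0.628 rad and the pointer at 0.605 rad. That is about 0.02 rad off, against the 0.4 rad allowed. By dead reckoning the turn is about 12.54 rad. It passed the first arrival on the first sweep.

**Forces:** the wrist readings taken at the end of each move never exceeded about 8 N, and the fingertip was kept at the rim, outside the glass.

**Bench items:** by eye in the last top and side views, the multimeter, bottle and screwdriver were where they started. The circuit board was partly hidden by the arm from above, but the side view showed it in place. I did not measure these to the millimetre.

**Disagreements:** my first estimate of the ring's centre was about 2 mm off. The finger lost contact once early on as a result, and I corrected the centre from three wrist pictures. The job was handed in at about 28 s of the 61 s allowed.

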